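# Part a stuck mould with a wedge from both ends

## Task

The two steel halves of the mould on the table are stuck together on their pins. Take the parting wedge from the rack (leave the round drift there) and press it down into the notches at the two ends of the seam in turn, only half-way in the first time, so that neither end is ever open more than about 7 mm wider than the other, until it has been fully down at both ends. Leave it standing upright and pressed home in the notch where you finish, and let go of it.

Things in the scene. Friction and masses are not known exactly. Their poses are not given: they have to be found in the camera images.
- wedge_grip (a point): Parting wedge, steel, tip down in an open rack. Point: centre of its rectangular grip (x 20, y 24, z 64 mm, 4 mm cap on top). Collar 24x42x6 mm; its underside, 38 mm below the point, rests on the rack 55 mm above the table. Blade below: 16 mm wide in y, tapering in x from 14.8 mm at the collar to 2 mm at the tip, 32 mm lower. z up. 0.2 kg. Grip firmly (40 N), lift straight up 40 mm or more.
- drift_grip (a point): Round drift in the other place of the same rack, 70 mm from the wedge (which place is which varies). Steel, round grip 22 mm across and 64 mm high, round 40 mm collar, thin round pin. Not needed: leave it. The point is the centre of its grip; z up.
- near_left (a point): Near mould half (36x140 mm, 46 mm high): centre of its left (+y) wedge notch, on the seam face, level with the top face, 58.5 mm above the table. x points across the seam away from the robot, y along the seam to the left, z up. Both notches: V-shaped, 14 mm wide across the seam at the top, 28 mm long, 12 mm deep, ending in the closed seam.
- far_left (a point): Same point on the far half, same axes. The gap at an end is the horizontal distance of its near and far points: 0 at the start, about 10 mm with the wedge's collar down on the top faces, 4 mm less for each 10 mm that the collar is higher (5 mm with its underside 12 mm above them). The wedge goes in half-way between the two points, thin direction across the seam; it takes 10 to 25 N.
- near_right (a point): The like point of the near half at its right (-y) notch, 100 mm from the left one; same axes. Each half sits on a fixed stand, gives way outward at an end under about 3 N and stays where it is left. A wedge in one notch opens that end only; the gap at the other end stays as it is.
- far_right (a point): The like point of the far half at its right (-y) notch, 100 mm from the left one; same axes. At the start it coincides with the near half's right point.

How it is judged:
On the way, in this order (a step that is already met when the one before it is completed fails the run):
1. the wedge opens one end of the seam by more than 2.5 mm (((horizontal distance between near_left and far_left above 0.0025 m and horizontal distance between wedge_grip and near_left below 0.025 m) or (horizontal distance between near_right and far_right above 0.0025 m and horizontal distance between wedge_grip and near_right below 0.025 m))), for 0.1 s.
2. the wedge, now at the other end, opens it too, so that both ends are open by more than 2.5 mm (horizontal distance between near_left and far_left above 0.0025 m and horizontal distance between near_right and far_right above 0.0025 m and (horizontal distance between wedge_grip and near_left below 0.025 m or horizontal distance between wedge_grip and near_right below 0.025 m)), for 0.1 s.
At the end, for the whole second after the job is handed in: Both ends of the seam are open by more than 8 mm and within 4 mm of each other; the wedge stands upright (within 10 degrees) in one of the two notches, within 25 mm of the notch point, pressed home (its collar less than about 6 mm above the top faces), and let go (horizontal distance between near_left and far_left above 0.008 m and horizontal distance between near_right and far_right above 0.008 m and angle between the y axis of near_left and the y axis of far_left, either way round below 0.04 rad and (horizontal distance between wedge_grip and near_left below 0.025 m or horizontal distance between wedge_grip and near_right below 0.025 m) and angle between wedge_grip's own z axis and vertical below 0.17 rad and height (world z) of wedge_grip below 0.103 m); the robot touches nothing.
It fails at once if one end of the seam is open by more than 8 mm more than the other (the halves jam on their pins) (angle between the y axis of near_left and the y axis of far_left, either way round above 0.08 rad).
It fails at once if the round drift is disturbed by more than 30 mm (distance of drift_grip from where it was at the start of the episode above 0.03 m).
It also fails if it takes over 51 s, if anything falls off the work surface, if the arm or the gripper's body presses on something with over 40 N, if the wrist force passes 120 N, or if a joint passes its speed limit or range.

## Robot

A 7-joint arm with a two-finger parallel gripper is mounted at the origin on a cart in front of the work surface, level with it; the furniture and walls round the work are solid. World frame = base frame: x ahead of the robot, y to its left, z up, the work surface at z = 0. Lengths are in m, angles in rad, forces in N, time in s.
With the tool pointing down it reaches from about 0.4 to 0.925 m from the base axis. Payload 4.1 kg.
Tool frame: the origin (TCP) lies on the centre line of the jaws, within the pads' length; the fingertips stand 19 mm ahead of it and the grasp point (between the pads) is the TCP; z points along the fingers, y is the direction in which the jaws open and shut (so a half turn about z gives the same grasp; the last joint's range is limited). The gripper opens to 85 mm and grips with 20 to 120 N. Pads are 22 mm wide; open, the fingers measure 114 mm over their backs; the gripper's body (76 mm by 85 mm) begins 54 mm behind the grasp point. The pads swing forward as they close: fully open they stand 13 mm farther back than shut.
Start: joints at [-0.099, 0.398, 0.045, 1.537, -0.019, 1.207, -0.051], TCP at [0.65, 0, 0.25] pointing down, gripper open.
Joint ranges: [-2.82, 2.82], [-0.49, 2.23], [-1.37, 1.46], [0, 2.46], [-1.36, 4.5], [0.23, 2], [-2.94, 2.94]. Speed limits (rad/s): [2.57, 2.57, 3.14, 3.14, 3.14, 3.14, 3.14].

## Interface

Orientations are given as [roll, pitch, yaw] about the fixed x, y, z axes, in that order (R = Rz(yaw) Ry(pitch) Rx(roll)).
In Python, from rig import monitor, vision, job gives the robot as it stands. The module is installed in compiled form; this text tells all that it offers.
- The arm moves only by the tool drive_tool, never from a script. Its argument "increments" is a list of rows, each a list of 3 entries, a list of its own where there are three numbers: the opening, from -1 (shut) to 1 (fully open), then the shift along the tool's x, y, z in m, then the turn about the tool's z in degrees. A call has 1 to 5 rows; each row is the pose to reach, as a shift and turn from the pose commanded when the call began, along the tool's axes at that moment; what a row does not reach only later rows make up. A row lasts 1/10 s, in which the tool goes at most 50 mm and 8.59 degrees, less where a joint would pass 70% of its speed; a pose out of reach is approached as far as the arm can. A call with a gripper value outside its range is refused whole. The fingers move at their own pace and stop on an object; the grip force is fixed at half the most. Time passes only in rows, so rows that repeat a pose let the fingers close. It gives the time, the measured TCP pose, the force and the opening at its end, in the units of the state.
- monitor.observe(): the state, without advancing time (a new reading comes with each control period).
- vision.grab_frame(name): name is "scene" or "side" or "wrist"; returns a dict with "pixels" (384x512x3 uint8, red, green, blue), "intrinsics" (3x3 intrinsics, pixels), "distortion" ([k1, k2, p1, p2, k3] as OpenCV has them; the pictures are not rectified), "R" (3x3) and "t" (3): a world point X has camera coordinates R X + t. Camera axes: x right, y down, z forward; pixel columns grow to the right and rows downward; lengths in m; the calibration is good to about 2 mm. A picture is of the moment at which its call begins. There is no depth.
- job.job_done(): hands the job in, once; it reports no verdict.
Trained networks look in a picture, given as the dict that the camera call returned (one of the last four; its "shot" number tells which), for a name from the list of things; names that differ only in an ending like _2 or _b are one class to them, and where a whole thing is asked for, a point or a joint stands for the part that bears it (a point fixed in the world has none). Each returns a list of dicts, best first, with "confidence" (0 to 1); they miss things now and then, are a little off and sometimes report something else, mostly with a low value. They report only what shows in the picture. A call takes as long as a camera call.
- vision.cut_out(picture, query): "pixels" (384x512 bool, what is visible of it) and "bbox" ([left, top, right, bottom] in pixels, round what is visible of it).
The state is a dict: "clock": time; "joint_positions": joint angles; "qvel": joint speeds; "joint_torque": joint torques, N m; "position": TCP position; "eef_rot": TCP orientation; "ft_force": force on the tool from outside, world axes, zero at the start; "torque": the same for the moment, N m; "gripper_width": finger opening in m.
Only numpy, scipy, OpenCV 4.12 (cv2) and the standard library are available. Lean on these libraries where they do the work, as an engineer would, in place of code of your own. Each camera call takes 0.05 s, during which the arm holds its last target. There are 200 camera calls.

## Working session

There is one attempt and no reset: what is moved stays moved. The work goes in short steps, Python scripts to look and compute and a tool call to move; the robot and the scene stay as the last step left them, time stands still between calls to the robot, and variables do not carry over. Pictures are saved under pics/ and viewed, about 8 in all and at most 12, crops included, and the job is handed in when it is done.

Besides the shell and the picture viewer there is one more tool, called after "Call:" as a command line: name --argument value ..., lists and objects as JSON in quotes. drive_tool: Moves the arm, as the interface text tells. Its arguments: {"type":"object","properties":{"increments":{"type":"array","items":{"type":"array"}}},"required":["increments"]}

```bash
mkdir -p pics
cat > h.py <<'E'
import numpy as np, cv2
from rig import monitor, vision, job
def ray(f,u,v):
    p=cv2.undistortPoints(np.array([[[u,v]]],float),f["intrinsics"],f["distortion"])[0,0]
    R=np.array(f["R"]);t=np.array(f["t"]);return -R.T@t, R.T@np.array([p[0],p[1],1.])
def onz(f,u,v,z):
    c,d=ray(f,u,v);return c+d*(z-c[2])/d[2]
def proj(f,X):
    return cv2.projectPoints(np.array(X,float).reshape(-1,1,3),cv2.Rodrigues(np.array(f["R"]))[0],np.array(f["t"]),f["intrinsics"],f["distortion"])[0][:,0]
def save(f,n): cv2.imwrite(f"pics/{n}.png",f["pixels"][:,:,::-1])
def st():
    s=monitor.observe();print({k:np.round(s[k],4).tolist() for k in("clock","position","eef_rot","ft_force","gripper_width")})
E
python3 - <<'E'
from h import *
st()
ims=[]
for n in("scene","side","wrist"):
    f=vision.grab_frame(n);ims.append(f["pixels"][:,:,::-1])
    print(n,"cam",np.round(-np.array(f["R"]).T@f["t"],3))
    for q in("wedge_grip","drift_grip","near_left","far_left"):
        for r in vision.cut_out(f,q)[:2]:
            m=r["pixels"];ys,xs=np.nonzero(m)
            c=(xs.mean(),ys.mean())
            print(q,round(r["confidence"],2),r["bbox"],np.round(c,1),np.round(onz(f,*c,.093 if 'grip' in q else .0585),3))
cv2.imwrite("pics/a.png",cv2.resize(np.vstack([np.hstack(ims[:2]),np.hstack([ims[2],ims[2]*0])]),(800,600)))
E
```

```text
{'clock': 0.0, 'position': [0.6494, -0.0, 0.2493], 'eef_rot': [-3.1397, 0.0002, 1.5709], 'ft_force': [-0.5087, 0.2294, -0.3505], 'gripper_width': 0.0854}
scene cam [-0.085  0.58   0.646]
wedge_grip 0.71 [176.3, 215.4, 199.8, 256.8] [186.8 236.1] [0.499 0.392 0.093]
drift_grip 0.75 [211.2, 200.6, 228.8, 240.8] [219.8 223.3] [0.498 0.325 0.093]
near_left 0.58 [265.0, 202.5, 335.3, 251.1] [299.4 224.3] [0.447 0.175 0.058]
far_left 0.8 [258.6, 193.4, 327.4, 228.9] [289.9 206.8] [0.503 0.16  0.058]
side cam [0.56  1.042 0.63 ]
wedge_grip 0.69 [245.4, 225.2, 256.2, 269.2] [251.2 247.6] [0.504 0.396 0.093]
drift_grip 0.9 [231.8, 202.2, 251.7, 242.6] [245.  219.9] [0.509 0.314 0.093]
near_left 0.72 [247.9, 172.3, 267.7, 224.5] [260.4 194.5] [0.465 0.18  0.058]
far_left 0.66 [230.2, 171.6, 256.4, 219.4] [241.6 192.2] [0.505 0.167 0.058]
wrist cam [0.65  0.074 0.373]
wedge_grip 0.42 [58.8, 0.0, 127.3, 80.4] [92.4 38.3] [0.521 0.111 0.093]
near_left 0.57 [13.3, 0.0, 66.7, 75.1] [39.6 34.9] [0.46  0.118 0.058]
near_left 0.46 [56.9, 0.0, 126.6, 82.7] [92.7 38.1] [0.506 0.115 0.058]
far_left 0.71 [58.6, 0.0, 123.3, 83.3] [92.9 37.9] [0.506 0.115 0.058]
```

View pics/a.png

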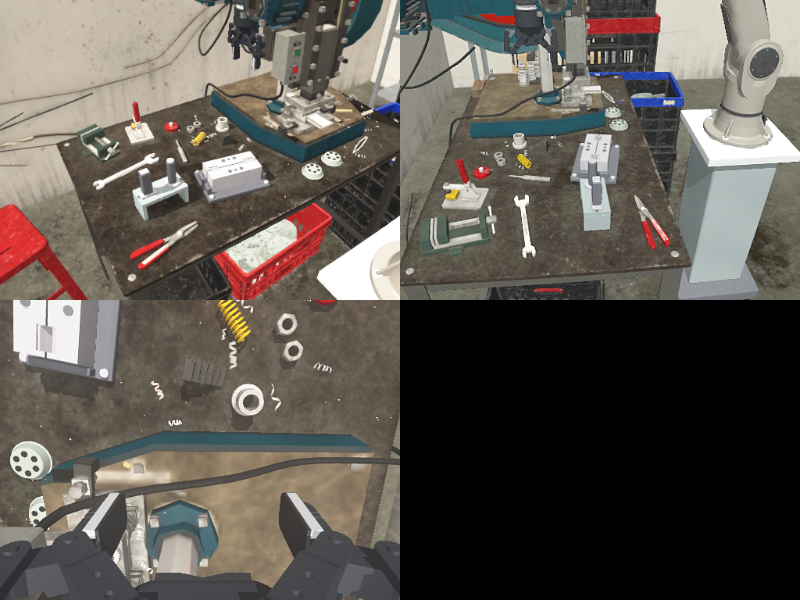

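The wedge is in the outer rack place, near (0.50, 0.39). The drift is near (0.50, 0.32), and the mould is near (0.48, 0.17) with a slight yaw. I'll move over for a closer wrist view.

Call:
drive_tool --increments '[[1,[0.04,-0.03,-0.02],0],[1,[0.08,-0.06,-0.05],0],[1,[0.12,-0.09,-0.05],0],[1,[0.16,-0.12,-0.05],0],[1,[0.2,-0.15,-0.05],0]]'

```text
clock: 1.25
position: [0.5053, 0.1929, 0.3011]
eef_rot: [3.14, -0.001, 1.57]
ft_force: [1.5, 1.1, -0.1]
gripper_width: 0.0851
```

Call:
drive_tool --increments '[[1,[0.04,0,0],0],[1,[0.04,0,0],0],[1,[0.04,0,0],0]]'

```text
clock: 1.55
position: [0.5062, 0.2322, 0.3004]
eef_rot: [3.141, 0.0, 1.573]
ft_force: [0.6, -0.8, -1.6]
gripper_width: 0.0855
```

Run:
```python
from h import *
st()
f=vision.grab_frame("wrist");save(f,"b")
print(np.round(-np.array(f["R"]).T@f["t"],3), f["intrinsics"][0])
for q in("wedge_grip","drift_grip","near_left","far_left"):
    for r in vision.cut_out(f,q)[:2]:
        m=r["pixels"].astype(np.uint8);ys,xs=np.nonzero(m);c=(xs.mean(),ys.mean())
        print(q,round(r["confidence"],2),r["bbox"],np.round(c,1),np.round(onz(f,*c,.11 if 'grip' in q else .0585),3))
```

```text
{'clock': 1.55, 'position': [0.5062, 0.2322, 0.3004], 'eef_rot': [3.1412, 0.0004, 1.5733], 'ft_force': [0.6284, -0.8077, -1.5691], 'gripper_width': 0.0855}
[0.506 0.306 0.423] [333.61869357   0.         259.34025595]
wedge_grip 0.66 [246.2, 0.2, 270.6, 24.0] [258.2  10.9] [0.505 0.368 0.11 ]
drift_grip 0.8 [240.1, 52.9, 280.8, 90.8] [261.   72.8] [0.508 0.319 0.11 ]
near_left 0.59 [200.3, 150.9, 253.7, 274.5] [226.6 210.6] [0.468 0.169 0.058]
far_left 0.71 [232.6, 158.7, 285.2, 278.6] [256.5 216.3] [0.503 0.162 0.058]
```

View pics/b.png

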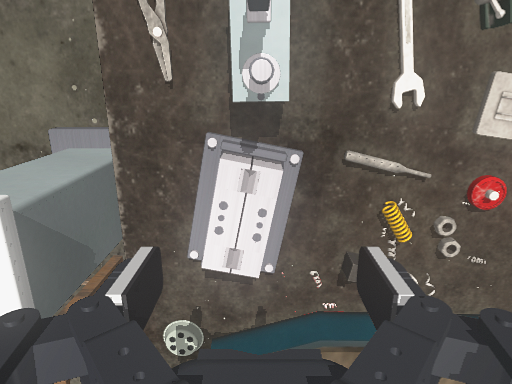

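The wedge is at the top of the image, around (260, 10), and the drift is at (261, 72). The notches are at about (249, 180) and (234, 260), so the seam is yawed about -10°. Next I'll go over the wedge.

Call:
drive_tool --increments '[[1,[0.04,0,0.01],0],[1,[0.08,0,0.02],0],[1,[0.11,0,0.03],0],[1,[0.11,0,0.03],0],[1,[0.11,0,0.03],0]]'

```text
clock: 2.3
position: [0.5066, 0.3409, 0.2697]
eef_rot: [-3.141, 0.001, 1.571]
ft_force: [1.0, -0.2, 0.0]
gripper_width: 0.0859
```

Run:
```python
from h import *
st()
g=cv2.imread("pics/b.png")[145:290,185:305]
f=vision.grab_frame("wrist")
for q in("wedge_grip","drift_grip"):
    for r in vision.cut_out(f,q)[:2]:
        m=r["pixels"].astype(np.uint8);ys,xs=np.nonzero(m);c=(xs.mean(),ys.mean())
        print(q,round(r["confidence"],2),r["bbox"],np.round(c,1),np.round(onz(f,*c,.129),3))
i=f["pixels"][:,:,::-1]
c=i[60:280,150:370]
cv2.imwrite("pics/c.png",np.hstack([cv2.resize(g,None,fx=3.03,fy=3.03,interpolation=2)[:436],cv2.resize(c,(436,436),interpolation=2)][:2]) if 0 else np.hstack([cv2.resize(g,(360,435),interpolation=2),cv2.resize(c,(435,435),interpolation=2)]))
```

```text
{'clock': 2.3, 'position': [0.5066, 0.3409, 0.2697], 'eef_rot': [-3.1409, 0.0012, 1.5709], 'ft_force': [0.9671, -0.1873, 0.0061], 'gripper_width': 0.0859}
wedge_grip 0.62 [242.8, 88.1, 270.7, 136.0] [257.8 113.5] [0.505 0.396 0.129]
drift_grip 0.66 [242.2, 162.9, 278.2, 214.6] [260.5 187.3] [0.508 0.336 0.129]
```

View pics/c.png

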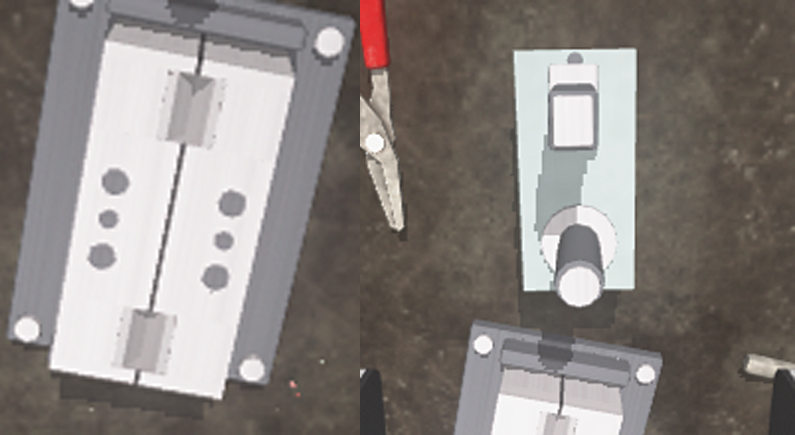

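Run:
```python
from h import *
f=vision.grab_frame("wrist");s=monitor.observe()
for z in(.127,.131): print("cap",onz(f,258.2,121.2,z))
g=dict(f);C=-np.array(f["R"]).T@f["t"]+np.array([.5062,.2322,.3004])-s["position"]
g["t"]=-np.array(f["R"])@C
L=onz(g,250.2,181,.0585);R=onz(g,233.4,258.5,.0585);d=L-R
print(L,R,np.linalg.norm(d),np.degrees(np.arctan2(-d[0],d[1])))
```

```text
cap [0.50705826 0.38803165 0.127     ]
cap [0.50706417 0.38841518 0.131     ]
[0.49632246 0.20435102 0.0585    ] [0.47467872 0.10628067 0.0585    ] 0.10043029977612397 -12.445453969251963
```

Call:
drive_tool --increments '[[1,[0.03,0,0.02],0],[1,[0.047,0,0.06],0],[1,[0.047,0,0.1],0],[1,[0.047,0,0.1],0],[1,[0.047,0,0.1],0]]'

```text
clock: 3.0
position: [0.5072, 0.3872, 0.1709]
eef_rot: [3.141, 0.001, 1.569]
ft_force: [-0.5, -0.1, 0.1]
gripper_width: 0.0855
```

Run:
```python
from h import *
st()
f=vision.grab_frame("wrist");save(f,"d")
```

```text
{'clock': 3.0, 'position': [0.5072, 0.3872, 0.1709], 'eef_rot': [3.1414, 0.0009, 1.5691], 'ft_force': [-0.4954, -0.1299, 0.1027], 'gripper_width': 0.0855}
```

View pics/d.png

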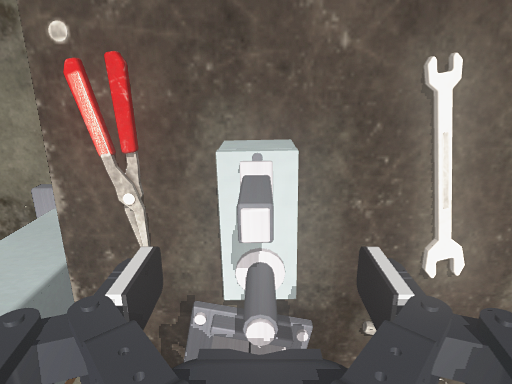

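Run:
```python
from h import *
f=vision.grab_frame("wrist")
print(np.array(f["R"]).round(3),onz(f,256.5,222.5,.127),onz(f,256.5,222.5,.131))
for q in("wedge_grip",):
    for r in vision.cut_out(f,q)[:2]: print(r["confidence"],r["bbox"])
```

```text
[[ 1.    -0.002  0.004]
 [-0.004 -0.957  0.289]
 [ 0.003 -0.289 -0.957]] [0.50665224 0.39179845 0.127     ] [0.50667723 0.39346224 0.131     ]
0.81 [234.6, 162.1, 271.6, 241.2]
```

Call:
drive_tool --increments '[[1,[0.003,0,0.03],0],[1,[0.003,0,0.06],0],[1,[0.003,0,0.075],0],[1,[0.003,0,0.075],0],[1,[0.003,0,0.075],0]]'

```text
clock: 3.65
position: [0.5074, 0.392, 0.0969]
eef_rot: [3.14, -0.001, 1.57]
ft_force: [0.3, -0.3, 0.2]
gripper_width: 0.0852
```

Call:
drive_tool --increments '[[-1,[0,0,0],0],[-1,[0,0,0],0],[-1,[0,0,0],0],[-1,[0,0,0],0],[-1,[0,0,0],0]]'

```text
clock: 4.15
position: [0.5063, 0.3916, 0.0956]
eef_rot: [-3.142, -0.0, 1.571]
ft_force: [-0.4, -1.6, 2.1]
gripper_width: 0.0192
```

Call:
drive_tool --increments '[[-1,[0,0,0],0],[-1,[0,0,0],0],[-1,[0,0,0],0],[-1,[0,0,0],0]]'

```text
clock: 4.55
position: [0.5063, 0.3916, 0.0956]
eef_rot: [-3.142, -0.0, 1.571]
ft_force: [-1.7, -1.1, 4.8]
gripper_width: 0.0191
```

The wedge is gripped, with the jaws 19 mm apart. I'll lift it clear of the drift and carry it towards the left notch, turning +12.4°.

Call:
drive_tool --increments '[[-1,[0,0,-0.03],0],[-1,[0,0,-0.07],0],[-1,[0,0,-0.11],0],[-1,[0,0,-0.14],0],[-1,[0,0,-0.14],0]]'

```text
clock: 5.05
position: [0.5088, 0.3932, 0.2401]
eef_rot: [3.134, -0.006, 1.57]
ft_force: [0.9, 0.7, -1.6]
gripper_width: 0.019
```

Call:
drive_tool --increments '[[-1,[-0.03,0,0],4],[-1,[-0.07,0,0],8],[-1,[-0.11,0,0],12.4],[-1,[-0.14,-0.005,0],12.4],[-1,[-0.14,-0.005,0],12.4]]'

```text
clock: 5.55
position: [0.5012, 0.2445, 0.2331]
eef_rot: [-3.14, 0.006, 1.347]
ft_force: [-0.2, 0.1, -2.1]
gripper_width: 0.0192
```

Run:
```python
from h import *
st()
f=vision.grab_frame("wrist");i=f["pixels"][:,:,::-1]
import pickle;pickle.dump(f,open("e.pkl","wb"))
for q in("near_left","far_left"):
    for r in vision.cut_out(f,q)[:1]: print(q,r["confidence"],r["bbox"])
cv2.imwrite("pics/e.png",cv2.resize(i[140:384,130:390],None,fx=3,fy=3,interpolation=2)[:600] if 0 else cv2.resize(i[144:384,120:400],None,fx=2.5,fy=2.5,interpolation=2))
```

```text
{'clock': 5.55, 'position': [0.5012, 0.2445, 0.2331], 'eef_rot': [-3.1401, 0.0062, 1.3466], 'ft_force': [-0.2315, 0.0572, -2.0936], 'gripper_width': 0.0192}
near_left 0.95 [222.5, 179.5, 262.7, 234.6]
far_left 0.96 [262.2, 178.1, 300.9, 241.7]
```

View pics/e.png

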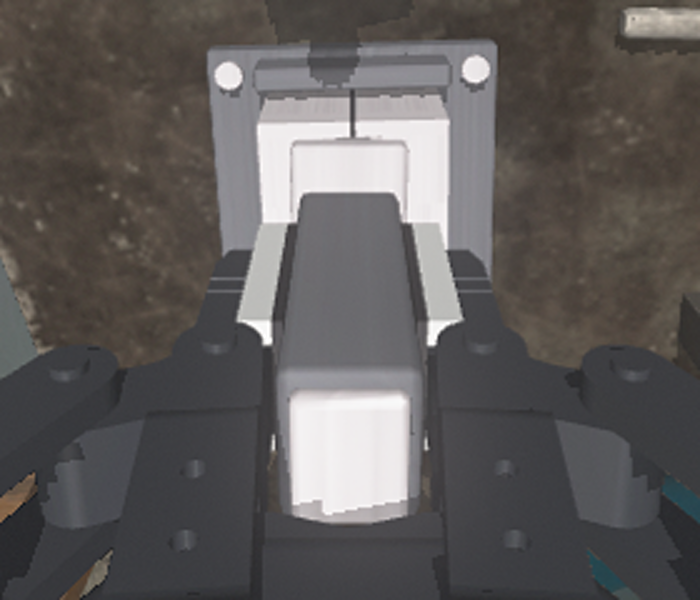

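Run:
```python
from h import *
import pickle
f=pickle.load(open("e.pkl","rb"));P=np.array([.5012,.2445,.2331]);a=1.3466-np.pi/2
U=np.array([-np.sin(a),np.cos(a)]);V=np.array([np.cos(a),np.sin(a)])
E=onz(f,260.8,192,.0585);E0=onz(f,260.8,144+92/2.5,.04);print("seam end",E,"left notch",E[:2]-.02*U, E0)
n=onz(f,120+258/2.5,192,.0585);w=onz(f,120+447/2.5,192,.0585);print("width",np.linalg.norm(n-w),"mid",(n+w)/2,"ang",np.degrees(np.arctan2(*(w-n)[1::-1])))
c=onz(f,120+350/2.5,144+141/2.5,P[2]-.0026-.032)
print("collar edge minus TCP: along seam",(c-P)[:2]@U,"across",(c-P)[:2]@V)
for lr in(292,408):
  c=onz(f,120+lr/2.5,144+150/2.5,P[2]-.0346);print((c-P)[:2]@V)
L=np.array([.4963,.2044]);d=L-P[:2];print("to L: x",d@U,"y",d@V)
d=E[:2]-.02*U-P[:2];print("alt: x",d@U,"y",d@V)
```

```text
seam end [0.49779312 0.22416424 0.0585    ] left notch [0.49334667 0.20466478] [0.49910625 0.22963674 0.04      ]
width 0.07071099472178304 mid [0.49797343 0.22412294 0.0585    ] ang -12.869839017847143
collar edge minus TCP: along seam 0.01995493632380664 across 0.0002611644757256002
-0.011343959314264566
0.01186537296190796
to L: x -0.040185803267546075 y 0.004137779083286442
alt: x -0.04058424769039333 y 0.0011994921727811634
```

Call:
drive_tool --increments '[[-1,[-0.02,0.001,0.02],0],[-1,[-0.04,0.002,0.05],0],[-1,[-0.04,0.002,0.083],0],[-1,[-0.04,0.002,0.083],0],[-1,[-0.04,0.002,0.083],0]]'

```text
clock: 6.2
position: [0.4946, 0.2136, 0.1521]
eef_rot: [-3.141, -0.0, 1.357]
ft_force: [1.4, 0.2, -1.0]
gripper_width: 0.019
```

Run:
```python
from h import *
import pickle
st();F={}
for n in("wrist","scene","side"): F[n]=vision.grab_frame(n)
pickle.dump(F,open("f.pkl","wb"))
c=[]
for n in("wrist","scene","side"):
    i=F[n]["pixels"][:,:,::-1]
    x,y=proj(F[n],[.494,.204,.0585])[0].astype(int);h=50 if n!="wrist" else 100
    x0=max(0,min(512-2*h,x-h));y0=max(0,min(384-2*h,y-h));print(n,x0,y0,h)
    c.append(cv2.resize(i[y0:y0+2*h,x0:x0+2*h],(400,400) if n!="wrist" else (400,400),interpolation=2))
cv2.imwrite("pics/f.png",cv2.resize(np.hstack(c),(800,267)) if 0 else np.hstack(c[1:]));cv2.imwrite("pics/f2.png",c[0])
```

```text
{'clock': 6.2, 'position': [0.4946, 0.2136, 0.1521], 'eef_rot': [-3.1406, -0.0002, 1.3568], 'ft_force': [1.4023, 0.1955, -0.9567], 'gripper_width': 0.019}
wrist 161 113 100
scene 224 166 50
side 198 151 50
```

View pics/f.png

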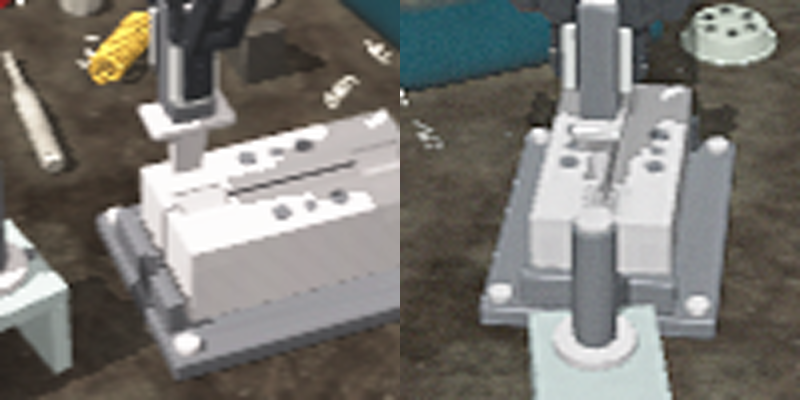

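View pics/f2.png

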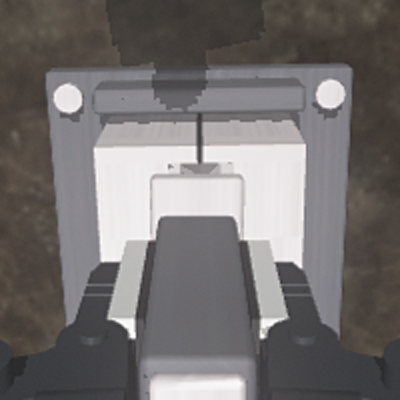

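Run:
```python
from h import *
import pickle
st();F=pickle.load(open("f.pkl","rb"));f=F["wrist"]
P=np.array([.4946,.2136,.1521]);a=1.3568-np.pi/2
U=np.array([-np.sin(a),np.cos(a)]);V=np.array([np.cos(a),np.sin(a)])
for n,u,v,z in(("seam end",199,144,.0585),("notch end",203,165,.0585),("notchL",180,165,.0585),("notchR",229,165,.0585),("collar",197,176,P[2]-.0346)):
    X=onz(f,161+u/2,113+v/2,z);print(n,X.round(4),"along",((X-P)[:2]@U).round(4),"across",((X-P)[:2]@V).round(4))
```

```text
{'clock': 6.35, 'position': [0.4961, 0.2138, 0.1541], 'eef_rot': [3.1388, -0.0027, 1.3561], 'ft_force': [0.1054, 0.2425, -2.5354], 'gripper_width': 0.0196}
seam end [0.4976 0.2242 0.0585] along 0.011 across 0.0007
notch end [0.4974 0.2166 0.0585] along 0.0035 across 0.0021
notchL [0.4897 0.2183 0.0585] along 0.0035 across -0.0058
notchR [0.506  0.2147 0.0585] along 0.0035 across 0.011
collar [0.4988 0.233  0.1175] along 0.0198 across 0.0
```

Call:
drive_tool --increments '[[-1,[-0.009,0.001,0],0],[-1,[-0.009,0.001,0.01],0],[-1,[-0.009,0.001,0.018],0],[-1,[-0.009,0.001,0.024],0],[-1,[-0.009,0.001,0.028],0]]'

```text
clock: 6.85
position: [0.4933, 0.2028, 0.1232]
eef_rot: [-3.14, 0.001, 1.355]
ft_force: [0.2, -0.1, -1.4]
gripper_width: 0.0191
```

Call:
drive_tool --increments '[[-1,[0,0,0.004],0],[-1,[0,0,0.008],0],[-1,[0,0,0.012],0],[-1,[0,0,0.014],0],[-1,[0,0,0.014],0]]'

```text
clock: 7.35
position: [0.4951, 0.2037, 0.111]
eef_rot: [3.139, -0.002, 1.355]
ft_force: [1.5, 0.4, 2.6]
gripper_width: 0.0192
```

Run:
```python
from h import *
import pickle
st()
F=[vision.grab_frame(n) for n in("scene","wrist")];st()
a=F[0]["pixels"][165:265,220:340,::-1];b=F[1]["pixels"][113:313,140:380,::-1]
cv2.imwrite("pics/g.png",np.hstack([cv2.resize(x,(400,333),interpolation=2) for x in(a,b)]))
```

```text
{'clock': 7.35, 'position': [0.4951, 0.2037, 0.111], 'eef_rot': [3.1391, -0.0021, 1.3546], 'ft_force': [1.4813, 0.3846, 2.6184], 'gripper_width': 0.0192}
{'clock': 7.45, 'position': [0.4951, 0.2037, 0.111], 'eef_rot': [3.1392, -0.0021, 1.3546], 'ft_force': [1.4196, 1.1509, 2.0948], 'gripper_width': 0.0197}
```

View pics/g.png

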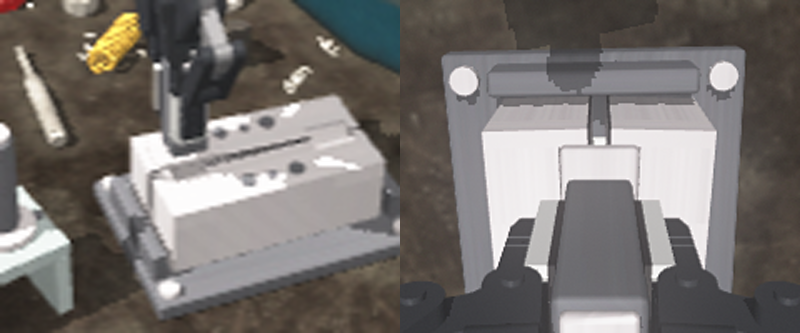

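The left end is open about 5–6 mm, with the wedge half-way in. Next I'll lift out and go to the right notch, 100 mm along the seam.

Call:
drive_tool --increments '[[-1,[0,0,-0.01],0],[-1,[0,0,-0.025],0],[-1,[0,0,-0.045],0],[-1,[0,0,-0.045],0],[-1,[-0.02,0,-0.045],0]]'

```text
clock: 7.95
position: [0.4891, 0.186, 0.1553]
eef_rot: [-3.141, -0.002, 1.359]
ft_force: [0.2, -0.4, -2.6]
gripper_width: 0.0196
```

Call:
drive_tool --increments '[[-1,[-0.03,0,0],0],[-1,[-0.06,0,0],0],[-1,[-0.08,0,0],0],[-1,[-0.08,0,0],0],[-1,[-0.08,0,0],0]]'

```text
clock: 8.45
position: [0.4716, 0.1052, 0.1545]
eef_rot: [-3.14, 0.0, 1.354]
ft_force: [-0.2, 0.2, -2.2]
gripper_width: 0.0196
```

Run:
```python
from h import *
import pickle
st()
F=[vision.grab_frame(n) for n in("scene","wrist")];pickle.dump(F,open("h.pkl","wb"));st()
a=F[0]["pixels"][165:265,220:340,::-1];b=F[1]["pixels"][93:293,140:380,::-1]
cv2.imwrite("pics/h.png",np.hstack([cv2.resize(x,(400,333),interpolation=2) for x in(a,b)]))
```

```text
{'clock': 8.45, 'position': [0.4716, 0.1052, 0.1545], 'eef_rot': [-3.14, 0.0004, 1.3536], 'ft_force': [-0.2004, 0.2411, -2.2415], 'gripper_width': 0.0196}
{'clock': 8.55, 'position': [0.4722, 0.1064, 0.1549], 'eef_rot': [-3.1409, -0.0003, 1.356], 'ft_force': [0.4353, 0.2316, -1.9117], 'gripper_width': 0.0195}
```

View pics/h.png

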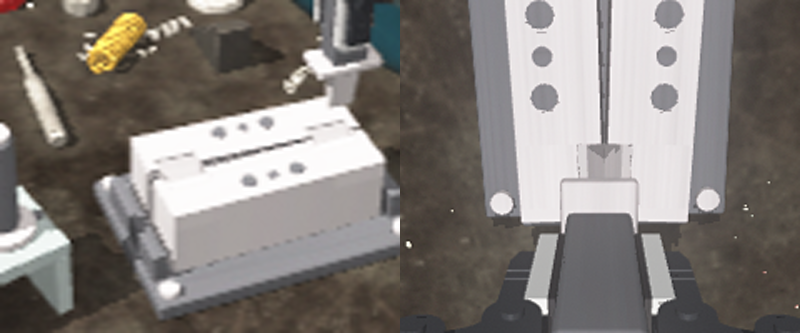

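Run:
```python
from h import *
import pickle
f=pickle.load(open("h.pkl","rb"))[1]
P=np.array([.4719,.1058,.1547]);a=1.355-np.pi/2
U=np.array([-np.sin(a),np.cos(a)]);V=np.array([np.cos(a),np.sin(a)])
for n,u,v,z in(("notch end",204.5,143.5,.0585),("seam near",202,170,.05),("notchL",178,143.5,.0585),("notchR",232,144,.0585),("blockL",121,143.5,.0585),("blockR",294,143.5,.0585),("collar",199,179,P[2]-.0346)):
    X=onz(f,140+u*.6,93+v*.6,z);print(n,X.round(4),"along",((X-P)[:2]@U).round(4),"across",((X-P)[:2]@V).round(4))
```

```text
notch end [0.4772 0.1196 0.0585] along 0.0146 across 0.0022
seam near [0.4732 0.106  0.05  ] along 0.0004 across 0.0013
notchL [0.4666 0.1219 0.0585] along 0.0146 across -0.0086
notchR [0.4881 0.1169 0.0585] along 0.0144 across 0.0135
blockL [0.4439 0.1269 0.0585] along 0.0146 across -0.0319
blockR [0.5129 0.1117 0.0585] along 0.0146 across 0.0388
collar [0.4762 0.1257 0.1201] along 0.0203 across -0.0
```

Call:
drive_tool --increments '[[-1,[0,0.002,0],0],[-1,[0,0.002,0.012],0],[-1,[0,0.002,0.022],0],[-1,[0,0.002,0.028],0],[-1,[0,0.002,0.032],0]]'

```text
clock: 9.05
position: [0.4736, 0.1047, 0.122]
eef_rot: [-3.14, 0.001, 1.355]
ft_force: [-0.4, -0.2, -2.3]
gripper_width: 0.0192
```

Call:
drive_tool --increments '[[-1,[0,0,0.004],0],[-1,[0,0,0.008],0],[-1,[0,0,0.012],0],[-1,[0,0,0.016],0],[-1,[0,0,0.019],0]]'

```text
clock: 9.55
position: [0.4754, 0.1052, 0.1049]
eef_rot: [3.139, -0.001, 1.354]
ft_force: [0.2, 0.2, 4.9]
gripper_width: 0.0195
```

Call:
drive_tool --increments '[[-1,[0,0,0.002],0],[-1,[0,0,0.004],0],[-1,[0,0,0.005],0],[-1,[0,0,0.005],0]]'

```text
clock: 9.95
position: [0.4745, 0.1049, 0.0991]
eef_rot: [3.141, -0.0, 1.354]
ft_force: [1.4, 0.7, 2.9]
gripper_width: 0.0196
```

Call:
drive_tool --increments '[[-1,[0,0,0.001],0],[-1,[0,0,0.001],0],[-1,[0,0,0.002],0],[-1,[0,0,0.002],0]]'

```text
clock: 10.35
position: [0.4746, 0.1049, 0.0989]
eef_rot: [3.141, -0.0, 1.354]
ft_force: [-2.9, -0.5, 16.4]
gripper_width: 0.0196
```

Run:
```python
from h import *
F=[vision.grab_frame(n) for n in("scene","wrist")];st()
a=F[0]["pixels"][165:265,220:340,::-1];b=F[1]["pixels"][93:293,140:380,::-1]
cv2.imwrite("pics/i.png",np.hstack([cv2.resize(x,(400,333),interpolation=2) for x in(a,b)]))
```

```text
{'clock': 10.45, 'position': [0.4746, 0.105, 0.0989], 'eef_rot': [3.1413, -0.0002, 1.3544], 'ft_force': [-2.7928, -0.8058, 15.8572], 'gripper_width': 0.0193}
```

View pics/i.png

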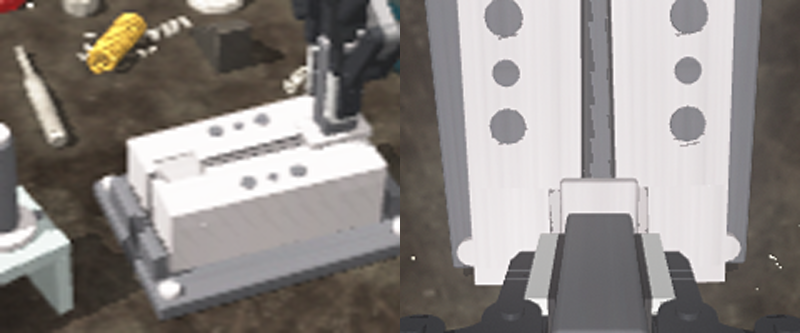

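Call:
drive_tool --increments '[[-1,[0,0,-0.015],0],[-1,[0,0,-0.035],0],[-1,[0,0,-0.058],0],[-1,[0,0,-0.058],0],[-1,[0.02,0,-0.058],0]]'

```text
clock: 10.95
position: [0.4774, 0.1212, 0.1542]
eef_rot: [-3.14, 0.003, 1.35]
ft_force: [-0.2, 0.7, -2.3]
gripper_width: 0.019
```

Call:
drive_tool --increments '[[-1,[0.03,0,0],0],[-1,[0.06,0,0],0],[-1,[0.08,-0.0015,0],0],[-1,[0.08,-0.0015,0],0],[-1,[0.08,-0.0015,0],0]]'

```text
clock: 11.45
position: [0.493, 0.2021, 0.1534]
eef_rot: [-3.139, 0.003, 1.355]
ft_force: [0.3, -1.2, -1.9]
gripper_width: 0.0196
```

Run:
```python
from h import *
import pickle
st()
F=[vision.grab_frame(n) for n in("scene","wrist")];pickle.dump(F,open("j.pkl","wb"));st()
a=F[0]["pixels"][165:265,220:340,::-1];b=F[1]["pixels"][93:293,140:380,::-1]
cv2.imwrite("pics/j.png",np.hstack([cv2.resize(x,(400,333),interpolation=2) for x in(a,b)]))
```

```text
{'clock': 11.45, 'position': [0.493, 0.2021, 0.1534], 'eef_rot': [-3.1388, 0.0029, 1.3552], 'ft_force': [0.2609, -1.2389, -1.8749], 'gripper_width': 0.0196}
{'clock': 11.55, 'position': [0.4936, 0.201, 0.1541], 'eef_rot': [-3.1399, 0.0024, 1.3529], 'ft_force': [1.0257, -0.9807, -0.791], 'gripper_width': 0.0195}
```

View pics/j.png

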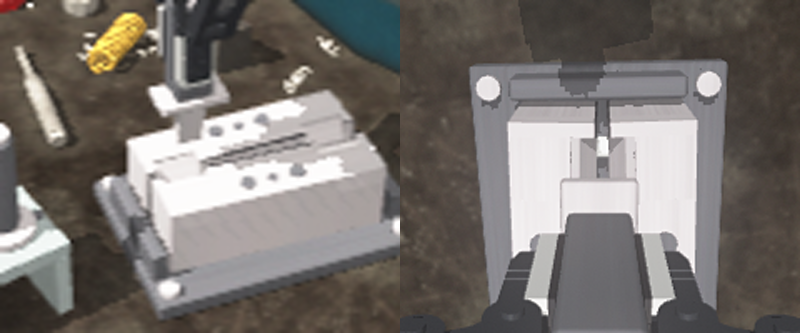

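Call:
drive_tool --increments '[[-1,[0.001,0.0015,0],0],[-1,[0.001,0.0015,0.012],0],[-1,[0.001,0.0015,0.022],0],[-1,[0.001,0.0015,0.03],0],[-1,[0.001,0.0015,0.036],0]]'

```text
clock: 12.05
position: [0.4954, 0.2031, 0.1179]
eef_rot: [-3.14, 0.001, 1.354]
ft_force: [-0.5, -0.1, -1.5]
gripper_width: 0.0192
```

Call:
drive_tool --increments '[[-1,[0,0,0.005],0],[-1,[0,0,0.01],0],[-1,[0,0,0.014],0],[-1,[0,0,0.017],0],[-1,[0,0,0.019],0]]'

```text
clock: 12.55
position: [0.4969, 0.2039, 0.1008]
eef_rot: [3.14, -0.001, 1.355]
ft_force: [-0.7, 0.1, 5.1]
gripper_width: 0.0192
```

Call:
drive_tool --increments '[[-1,[0,0,0.001],0],[-1,[0,0,0.002],0],[-1,[0,0,0.002],0]]'

```text
clock: 12.85
position: [0.4971, 0.2039, 0.099]
eef_rot: [3.139, -0.001, 1.354]
ft_force: [-1.2, 0.7, 5.7]
gripper_width: 0.019
```

Call:
drive_tool --increments '[[-1,[0,0,0.001],0],[-1,[0,0,0.002],0],[-1,[0,0,0.002],0]]'

```text
clock: 13.15
position: [0.4972, 0.2039, 0.0989]
eef_rot: [3.14, -0.001, 1.354]
ft_force: [-3.8, -2.0, 18.4]
gripper_width: 0.0189
```

The collar is down at the left end too. I'll release and lift away.

Call:
drive_tool --increments '[[-1,[0,0,-0.001],0],[-0.3,[0,0,-0.001],0],[0.3,[0,0,-0.001],0],[1,[0,0,-0.001],0],[1,[0,0,-0.001],0]]'

```text
clock: 13.65
position: [0.4957, 0.2033, 0.0968]
eef_rot: [-3.141, 0.001, 1.354]
ft_force: [0.5, -0.3, 0.3]
gripper_width: 0.0721
```

Call:
drive_tool --increments '[[1,[0,0,0],0],[1,[0,0,0],0],[1,[0,0,0],0],[1,[0,0,-0.01],0],[1,[0,0,-0.02],0]]'

```text
clock: 14.15
position: [0.496, 0.2035, 0.118]
eef_rot: [-3.141, 0.0, 1.354]
ft_force: [0.5, 1.4, 0.9]
gripper_width: 0.0851
```

Call:
drive_tool --increments '[[1,[0,0,-0.03],0],[1,[0,0,-0.06],0],[1,[0,0,-0.1],0],[1,[0,0,-0.13],0],[1,[0,0,-0.13],0]]'

```text
clock: 14.65
position: [0.4989, 0.2049, 0.2535]
eef_rot: [3.132, -0.007, 1.354]
ft_force: [0.7, -0.1, -0.2]
gripper_width: 0.085
```

Run:
```python
from h import *
import pickle
st()
F=[vision.grab_frame(n) for n in("scene","wrist")];pickle.dump(F,open("k.pkl","wb"));st()
a=F[0]["pixels"][155:265,210:342,::-1];b=F[1]["pixels"][134:384,140:440,::-1]
for q in("wedge_grip",):
    for f in F: print([(r["confidence"],r["bbox"]) for r in vision.cut_out(f,q)[:1]])
cv2.imwrite("pics/k.png",np.hstack([cv2.resize(x,(400,333),interpolation=2) for x in(a,b)]))
```

```text
{'clock': 14.65, 'position': [0.4989, 0.2049, 0.2535], 'eef_rot': [3.1325, -0.0071, 1.3544], 'ft_force': [0.6951, -0.1314, -0.1503], 'gripper_width': 0.085}
{'clock': 14.75, 'position': [0.4964, 0.2037, 0.2487], 'eef_rot': [3.1394, -0.0016, 1.3545], 'ft_force': [-0.8364, 0.392, -0.9737], 'gripper_width': 0.0852}
[(0.96, [263.2, 185.3, 282.8, 219.4])]
[(0.9, [247.7, 150.2, 267.9, 204.7])]
```

View pics/k.png

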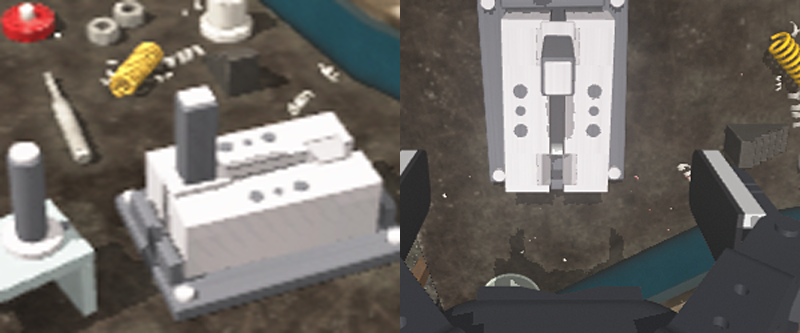

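The wedge stands upright in the left notch with its collar on the top faces. The seam is evenly open by about 10 mm, the gripper is clear, and the drift is undisturbed.

```bash
python3 -c "
from h import *
print(job.job_done());st()"
```

```text
the job is handed in; nothing more can be done
None
the job is handed in; nothing more can be done
```

I parted the mould and handed the job in at about 15 s of the 51 s allowed. No verdict was reported.

**Sequence:** I took the wedge from the rack and pressed it half-way into the left notch, which opened that end about 5–6 mm. I then pressed it fully down at the right notch, and last fully down at the left notch. I let go of it there and lifted the gripper clear.

**Seating:** At both full insertions the force rose to 16–18 N with the tool at z = 0.099 m. That is the height expected with the collar on the top faces.

**Last pictures:** The wedge stands upright in the left notch. The seam gap is parallel and about 10 mm wide, read off the picture. The drift is undisturbed in its rack, and the gripper is clear and empty.

**Disagreements:**
- **Left notch position:** my two measurements differed by about 3 mm across the seam. I used the closer view, and the wedge went in without trouble.
- **Pressing force:** before the collar touched, I saw only about 5 N, against the 10–25 N stated.

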